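# Bring the beaker over to the heated position and dial in heat level 5

### The job

Slide the glass beaker across the white hotplate from the grey ring into the middle of the red ring, keeping it upright and on the plate all the way (do not lift it), and leave it standing there. Then roll the knurled thumbwheel on the sloped panel by its edge until the digit 5 stands in the middle of its window. Leave the small things around the hotplate where they are.

Things in the scene. Friction and masses are not known exactly. Their poses are not given: they have to be found in the camera images.
- hotplate: Fixed two-position laboratory hotplate, grey control console at its left end. Origin: on the worktop under the middle of the white plate; z up, y along the plate to the console (robot's left), x away from the robot. White plate 170 (x) by 260 (y) mm, top 30 mm above the worktop. Console from y = 198 to 322 mm, x = -46 to 115 mm, up to 124 mm high.
- panel (a point): Middle of the face of the console's sloped blue panel, at (10, 260, 87) mm in the hotplate's frame, axes as the hotplate's. The panel is 132 mm up the slope, 120 mm wide and faces the robot and up: outward normal (-0.531, 0, 0.847), 32 degrees (0.56 rad) from vertical; up the slope is (0.847, 0, 0.531). Right to left on it: wheel in its slot, digit window, red index mark.
- guard_rim (a point): Middle of the aluminium rim (round, 3 mm radius, 116 mm long, along y) of a fixed clear splash guard that leans over the panel from its upper edge: 38 mm up the slope from the panel's middle and 72 mm off the panel. The guard keeps a tool from coming straight down on the wheel; along the panel's normal the way is free.
- window (a point): Middle of the digit window, 21 mm wide (y) by 23 mm tall, left of the wheel, on the panel's face; black bezel. The digit drum behind it is white with black digits about 17 mm tall, reading upright as seen from the robot.
- wheel_top (a point): Point of the thumbwheel's rim that stands out furthest from the panel (10 mm off it, along the normal), in the middle of the wheel's width and of its slot; in the hotplate's frame at (4.7, 240, 95.5) mm, axes as the hotplate's. It does not turn with the wheel. The cradle is sprung: pressed along the normal, the wheel gives up to 4 mm, 2.5 N preload plus 2.5 N per mm, and springs back.
- thumbwheel (a joint): Black knurled wheel with grey ridges, 80 mm diameter, 22 mm wide, axis along the hotplate's y, 30 mm under the panel's face; carries digits 0 to 7. Radians: 0 shows 0, pi/4 more per digit, 5 is 3.927; stops at -0.1 and 5.6. Rolling its rim down the slope (to the robot) raises the digit. Starts between 0 and 3. Held by friction (about 1.3 N at the rim), no clicks, stays where left.
- oven_corner (a point): Upper corner, nearest the robot and the hotplate, of the fixed drying oven that stands on the worktop at the right: a grey cabinet that reaches back (x) and right (-y) from here, down to the worktop. At the start the gripper hangs just in front of it: come away towards the left before moving forward.
- beaker: Clear glass beaker, 56 x 54 mm at the rim with its spout, foot radius 24 mm, 70 mm high, open at the top, about 0.15 kg; pinched across its way it can pivot between the fingers, pinched along its way it slides upright; origin at the centre of its underside, z up.
- heat_ring: Red ring printed on the white plate (inner radius 36 mm, outer 40 mm), the heated position; origin at its centre on the plate's top. It is at y = +65 or -65 mm of the hotplate, the grey ring at the other.
- rest_ring: Grey ring of the same size printed on the white plate, where the beaker starts; origin at its centre on the plate's top.
- bottle_small: Small amber bottle with a red cap, 44 mm diameter, 90 mm high, behind the hotplate; bystander. Origin at the centre of its underside.
- drop_bottle: White dropping bottle with a blue cap, 30 mm diameter, 70 mm high, behind the hotplate; bystander. Origin at the centre of its underside.
- petri_dish: Clear petri dish, 64 mm diameter, 16 mm high, in front of the hotplate; bystander. Origin at the centre of its underside.
- rubber_stopper: Red-brown rubber stopper, 31 mm diameter, 26 mm high, in front of the hotplate; bystander. Origin at the centre of its underside.
Not all that is in view belongs to the job. What is shaped like the beaker but green is not meant.

How it is judged:
On the way, in this order (a step that is already met when the one before it is completed fails the run):
1. the beaker stands in the middle of the red ring, let go (horizontal distance between beaker and heat_ring below 0.012 m and z of beaker in the frame of hotplate below 0.034 m and angle between beaker's own z axis and vertical below 0.1 rad and contact force between the fingers and beaker below 0.1 N), for 0.2 s.
2. the thumbwheel shows 5 in the middle of its window (value of joint thumbwheel between 3.787 and 4.067 rad), for 0.2 s.
At the end, for the whole second after the job is handed in: The beaker stands upright and at rest on the plate, its centre within 12 mm of the red ring's centre, and the thumbwheel is within 0.14 rad of digit 5 (3.927) (all of step 2 and horizontal distance between beaker and heat_ring below 0.012 m and z of beaker in the frame of hotplate below 0.034 m and angle between beaker's own z axis and vertical below 0.1 rad and linear speed of beaker below 0.02 m/s); the robot touches nothing.
It fails at once if the beaker is lifted more than 8 mm off the plate (z of beaker in the frame of hotplate above 0.038 m).
It fails at once if the beaker is tipped by more than 0.3 rad (angle between beaker's own z axis and vertical above 0.3 rad).
It fails at once if the wheel is turned up towards its setting before the beaker stands in the red ring (value of joint thumbwheel above 3.6 rad and not (horizontal distance between beaker and heat_ring below 0.03 m)).
It fails at once if a bystander (small bottle, dropping bottle, petri dish or stopper) is moved by more than 30 mm (distance of any of bottle_small, drop_bottle, petri_dish, rubber_stopper from where it was at the start of the episode above 0.03 m).
It also fails if it takes over 67 s, if anything falls off the work surface, if the arm or the gripper's body presses on something with over 40 N, if the wrist force passes 120 N, or if a joint passes its speed limit or range.

### The arm

A 6-joint arm with a two-finger parallel gripper is mounted at the origin on a cart in front of the work surface, level with it; the furniture and walls round the work are solid. World frame = base frame: x ahead of the robot, y to its left, z up, the work surface at z = 0. Lengths are in m, angles in rad, forces in N, time in s.
With the tool pointing down it reaches from about 0.35 to 0.95 m from the base axis. Payload 17.4 kg.
Tool frame: the origin (TCP) lies midway between the tips of the shut fingers; the grasp point (between the pads) lies ctrl.hold_point_z behind it (ctrl.hold_point_z is the distance from the TCP to the grasp point, in m); z points along the fingers, y is the line along which they close (so a half turn about z gives the same grasp; the last joint's range is limited). The gripper opens to 93 mm and grips with 3 to 60 N. Pads are 15 mm wide; open, the fingers measure 128 mm over their backs; the gripper's body (75 mm by 188 mm) begins 65 mm behind the grasp point.
Start: joints at [1.166, 0.116, 1.442, -0, 1.584, -0.038], TCP at [0.242, 0.63, 0.219] pointing down, gripper open.
Joint ranges: [-2.83, 2.83], [-0.83, 2.19], [0.07, 2.5], [-1.14, 4.28], [0.01, 3], [-2.97, 2.97]. Speed limits (rad/s): [1.89, 1.89, 2.22, 3.14, 3.14, 3.14].

### API

Orientations are given as a rotation vector (axis times angle).
In Python, from cell import ctrl, viewer, workorder gives the robot as it stands.
- The arm moves only by the shell command python3 -m handwheel 'ROWS' [OPENING] [FORCE]. ROWS is JSON, a list of rows, each an object of numbers: "dx", "dy", "dz": the shift along the tool's x, y, z in units of 25 mm (1.0 is 25 mm); "roll": the turn about the tool's z in units of 6 degrees (1.0 is 6 degrees). In form: [{"dx": .., "dy": .., "dz": .., "roll": ..}, ...]. A call has 1 to 8 rows; each row is the pose to reach, as a shift and turn from the pose commanded when the call began, along the tool's axes at that moment; what a row does not reach only later rows make up. A row lasts 1/10 s, in which the tool goes at most 50 mm and 8.59 degrees, less where a joint would pass 70% of its speed; a pose out of reach is approached as far as the arm can. A call with a gripper value outside its range is refused whole. OPENING is the opening, from -1 (shut) to 1 (fully open), so that 0 is half open, set as the call begins (- or left out, the last holds). The fingers move at their own pace and stop on an object; FORCE is the grip in N (left out, the last holds). Time passes only in rows, so rows that repeat a pose let the fingers close. It gives the time, the measured TCP pose, the force, the opening and the grip force at its end, in the units of the state.
- ctrl.sense(): the state, without advancing time (a new reading comes with each control period).
- viewer.get_image(name): name is "scene" or "top" or "wrist"; returns the picture (480x640x3 uint8, blue, green, red); there is no depth.
- viewer.calibration(name): a dict with "fx", "fy", "cx", "cy" (pixels), "T" (4x4, takes a point from camera to world coordinates). Camera axes: x right, y up, looking along -z (the intrinsics and any distortion apply to the point x, -y, -z); pixel columns grow to the right and rows downward; lengths in m; the calibration is good to about 2 mm. A picture is of the moment at which its call begins: read the wrist's pose just before it. calibration takes no time and is no camera call; for the wrist camera it gives the pose at the moment of the call.
- workorder.close_job(): hands the job in; it is judged then, once.
The state is a dict: "clock": time; "joint_pos": joint angles; "qvel": joint speeds; "tau": joint torques, N m; "eef_pos": TCP position; "eef_rot": TCP orientation; "contact_force": force on the tool from outside, world axes, zero at the start; "wrist_torque": the same for the moment, N m; "grip_width": finger opening in m; "grip_force": force on a finger pad.
Only numpy, scipy, OpenCV 4.12 (cv2) and the standard library are available. Lean on these libraries where they do the work, as an engineer would, in place of code of your own. Each camera call takes 0.05 s, during which the arm holds its last target. There are 200 camera calls.

## Working session

There is one attempt and no reset: what is moved stays moved. The work goes in short steps, Python scripts to look and compute and a shell command to move; the robot and the scene stay as the last step left them, time stands still between calls to the robot, and variables do not carry over. Pictures are saved under pics/ and viewed, at most 10 in all, crops included, and the job is handed in when it is done.

```bash
mkdir -p pics; python3 - <<'E'
from cell import ctrl, viewer, workorder
import cv2,numpy as np
for n in ("scene","top"):
    im=viewer.get_image(n); cv2.imwrite(f"pics/{n}0.png",im)
    c=viewer.calibration(n); print(n,{k:np.round(v,4).tolist() for k,v in c.items()})
s=ctrl.sense(); print(s, ctrl.hold_point_z)
E
```

```text
scene {'fx': 617.4825, 'fy': 617.4825, 'cx': 315.9864, 'cy': 238.3165, 'T': [[0.4982, 0.3537, -0.7917, -0.6387], [-0.8671, 0.2119, -0.4509, -0.9064], [0.0082, 0.911, 0.4122, 0.8896], [0.0, 0.0, 0.0, 1.0]]}
top {'fx': 525.2318, 'fy': 525.2318, 'cx': 317.1597, 'cy': 231.1767, 'T': [[-0.0222, 0.9862, -0.164, 0.3387], [-0.9998, -0.0218, 0.0044, -0.1937], [0.0007, 0.164, 0.9865, 1.8859], [0.0, 0.0, 0.0, 1.0]]}
{'clock': 0.1, 'joint_pos': array([ 1.16618370e+00,  1.16416059e-01,  1.44217006e+00, -2.01557921e-05,
        1.58399605e+00, -3.77877731e-02]), 'qvel': array([-0.00021517, -0.00128009, -0.00096157,  0.00258669, -0.00179042,
       -0.00099435]), 'tau': array([ 2.18354318e-03, -7.22890091e+01, -6.23868513e+01,  7.81126809e-02,
        2.26835866e-02, -7.68443510e-05]), 'eef_pos': array([0.24202872, 0.62993018, 0.21801145]), 'eef_rot': array([-5.72946265e-01, -3.08870429e+00,  1.52329623e-03]), 'contact_force': array([ 0.35514481, -0.20709434, -0.02527322]), 'wrist_torque': array([-0.02305878, -0.02087605, -0.00761713]), 'grip_force': 0.0, 'grip_width': 0.09295447804827546} 0.0188
```

View pics/scene0.png

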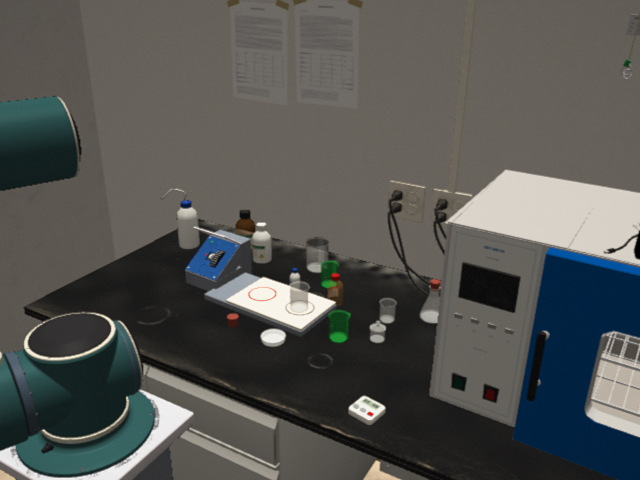

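View pics/top0.png

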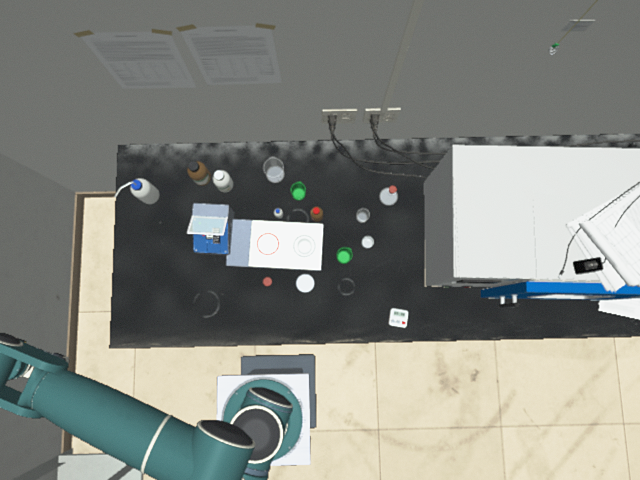

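The scene view shows the hotplate with the red ring on the console side at about (263,294), the beaker at (299,295) in the grey ring, and the wheel at about (215,258). The top view shows the red ring at (268,244), the beaker at (304,245), the petri dish at (305,283) and the stopper at (267,282).

```bash
cat > h.py <<'E'
import numpy as np, cv2
from scipy.spatial.transform import Rotation as R
from cell import ctrl, viewer
def ray(c,u,v):
    T=np.array(c["T"]); d=np.array([(u-c["cx"])/c["fx"],-(v-c["cy"])/c["fy"],-1.]); return T[:3,3],T[:3,:3]@d
def onz(c,u,v,z):
    o,d=ray(c,u,v); return o+d*(z-o[2])/d[2]
def proj(c,p):
    T=np.array(c["T"]); q=T[:3,:3].T@(np.array(p)-T[:3,3]); return np.array([c["cx"]+c["fx"]*q[0]/-q[2], c["cy"]-c["fy"]*q[1]/-q[2]])
def red(im):
    h=cv2.cvtColor(im,cv2.COLOR_BGR2HSV); return ((((h[...,0]<8)|(h[...,0]>172))&(h[...,1]>70)&(h[...,2]>80))*255).astype(np.uint8)
E
python3 - <<'E'
from h import *
for n,box in (("top",(220,215,330,275)),("scene",(200,270,340,335))):
    im=cv2.imread(f"pics/{n}0.png"); c=viewer.calibration(n)
    x0,y0,x1,y1=box; sub=im[y0:y1,x0:x1]
    g=sub.min(axis=2); m=((g>150)*255).astype(np.uint8)
    cs=cv2.findContours(cv2.morphologyEx(m,cv2.MORPH_CLOSE,np.ones((5,5))),cv2.RETR_EXTERNAL,2)[0]
    k=max(cs,key=cv2.contourArea)+np.array([x0,y0]); ap=cv2.approxPolyDP(cv2.convexHull(k),5,True)[:,0]
    P=[onz(c,u,v,.03) for u,v in ap]; print(n,"plate",ap.tolist(),np.round(P,4).tolist())
    mr=red(sub)
    cs=cv2.findContours(mr,cv2.RETR_EXTERNAL,2)[0]
    k=max(cs,key=lambda q:cv2.boundingRect(q)[2])
    e=cv2.fitEllipse(k); u,v=e[0]; print("red",u+x0,v+y0,e[1],np.round(onz(c,u+x0,v+y0,.03),4))
c=viewer.calibration("top")
for nm,u,v,z in (("beakerrim",304,245,.1),("petri",305,283,.016),("stopper",267,282,.026),("green",345,256,.07),("cap",317,212,.09),("drop",278,212,.07),("green2",298,190,.08)): print(nm,np.round(onz(c,u,v,z),3))
im=cv2.imread("pics/top0.png")[190:300,180:360]; cv2.imwrite("pics/c1.png",cv2.resize(im,None,fx=4.4,fy=4.4,interpolation=2))
E
```

```text
top plate [[233, 220], [322, 224], [320, 269], [303, 274], [227, 264]] [[0.6946, 0.0996, 0.03], [0.6729, -0.2199, 0.03], [0.5113, -0.2089, 0.03], [0.4949, -0.1485, 0.03], [0.5364, 0.1202, 0.03]]Traceback (most recent call last):
  File "<stdin>", line 12, in <module>
cv2.error: OpenCV(4.12.0) /io/opencv/modules/imgproc/src/shapedescr.cpp:361: error: (-201:Incorrect size of input array) There should be at least 5 points to fit the ellipse in function 'fitEllipseNoDirect'
```

```bash
python3 - <<'E'
from h import *
for n,box in (("top",(220,215,330,275)),("scene",(200,270,340,335))):
    im=cv2.imread(f"pics/{n}0.png"); c=viewer.calibration(n)
    x0,y0,x1,y1=box; sub=im[y0:y1,x0:x1]
    h=cv2.cvtColor(sub,cv2.COLOR_BGR2HSV)
    m=(((h[...,2]>190)&(h[...,1]<25))*255).astype(np.uint8)
    cs=cv2.findContours(m,cv2.RETR_EXTERNAL,2)[0]
    k=max(cs,key=cv2.contourArea)+np.array([x0,y0]); ap=cv2.approxPolyDP(cv2.convexHull(k),5,True)[:,0]
    P=[onz(c,u,v,.03) for u,v in ap]; print(n,"plate",ap.tolist(),np.round(P,4).tolist())
    ys,xs=np.where((h[...,1]>40)&((h[...,0]<10)|(h[...,0]>170))&(h[...,2]>120))
    W=np.array([onz(c,u+x0,v+y0,.03) for u,v in zip(xs,ys)]); med=np.median(W,0)
    W=W[np.linalg.norm(W-med,axis=1)<.06]; A=np.c_[2*W[:,:2],np.ones(len(W))]; s=np.linalg.lstsq(A,(W[:,:2]**2).sum(1),rcond=None)[0]
    print("red",len(W),s[:2].round(4),"r",np.sqrt(s[2]+s[0]**2+s[1]**2).round(4))
c=viewer.calibration("top")
for nm,u,v,z in (("beakerrim",304,245,.1),("petri",305,283,.016),("stopper",267,282,.026),("green",345,256,.07),("cap",317,212,.09),("drop",278,212,.07),("green2",298,190,.08)): print(nm,np.round(onz(c,u,v,z),3))
a=cv2.imread("pics/top0.png")[195:285,185:350];b=cv2.imread("pics/scene0.png")[220:350,180:360]
a=cv2.resize(a,(480,262),interpolation=2);b=cv2.resize(b,(480,337),interpolation=2)
cv2.imwrite("pics/c1.png",np.vstack([a,b]))
E
```

```text
top plate [[251, 222], [322, 224], [320, 269], [248, 265]] [[0.6859, 0.0349, 0.03], [0.6729, -0.2199, 0.03], [0.5113, -0.2089, 0.03], [0.5311, 0.0458, 0.03]]
red 47 [ 0.6067 -0.0237] r 0.0379
scene plate [[227, 298], [265, 278], [333, 302], [299, 327]] [[0.5367, 0.0457, 0.03], [0.6884, 0.0215, 0.03], [0.6677, -0.218, 0.03], [0.5119, -0.2034, 0.03]]
red 66 [ 0.6072 -0.0229] r 0.0379
beakerrim [ 0.588 -0.155  0.1  ]
petri [ 0.464 -0.155  0.016]
stopper [ 0.47  -0.021  0.026]
green [ 0.551 -0.297  0.07 ]
cap [ 0.705 -0.203  0.09 ]
drop [ 0.712 -0.065  0.07 ]
green2 [ 0.788 -0.137  0.08 ]
```

View pics/c1.png

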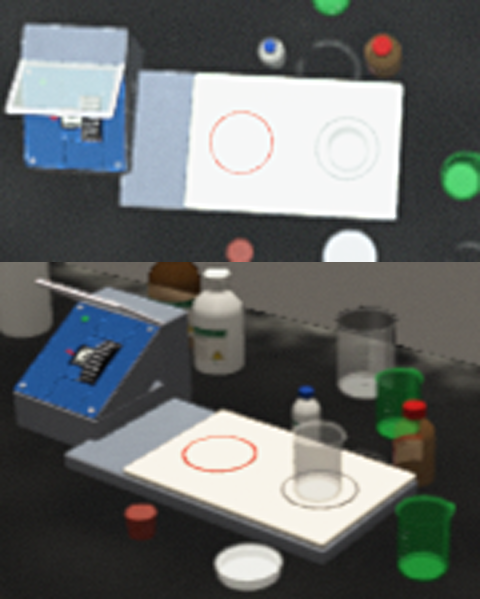

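The crop shows the red ring beside the console and the beaker centred in the grey ring. The wheel is in the right half of the panel, under the guard, with the window to its left. Bystanders are clear of the slide path.

Next I write a move helper, and bring the arm over the plate for a close look.

```bash
cat >> h.py <<'E'
def goto(p=None,ydir=None,zdir=None):
    """shift in handwheel units from present pose to world TCP p; roll so tool y -> ydir"""
    s=ctrl.sense(); M=R.from_rotvec(s["eef_rot"]).as_matrix()
    if p is not None: print("d units",((M.T@(np.array(p)-s["eef_pos"]))/.025).round(3))
    if ydir is not None:
        y=M.T@np.array(ydir); a=np.degrees(np.arctan2(-y[0],y[1])); print("roll units",(a/6).round(3))
    print("t",round(s["clock"],2),"tcp",s["eef_pos"].round(4),"x",M[:,0].round(3),"y",M[:,1].round(3),"z",M[:,2].round(3),"F",s["contact_force"].round(2),"grip",round(s["grip_width"],4),round(s["grip_force"],2))
    return s,M
E
python3 -c "
from h import *
goto((.56,-.10,.32),(.07,.9976,0))
s,M=goto()
c=viewer.calibration('wrist');T=np.array(c['T']);print(c['fx'],(M.T@(T[:3,3]-s['eef_pos'])).round(4),(M.T@T[:3,:3]).round(3))"
```

```text
d units [-22.344 -22.697  -4.057]
roll units -2.834
t 0.1 tcp [0.242  0.6299 0.218 ] x [-0.933  0.359  0.   ] y [ 0.359  0.933 -0.001] z [-0.    -0.001 -1.   ] F [ 0.36 -0.21 -0.03] grip 0.093 0.0
t 0.1 tcp [0.242  0.6299 0.218 ] x [-0.933  0.359  0.   ] y [ 0.359  0.933 -0.001] z [-0.    -0.001 -1.   ] F [ 0.36 -0.21 -0.03] grip 0.093 0.0
420.4590137934758 [ 7.680e-02  1.000e-04 -1.669e-01] [[-0.001  0.963  0.271]
 [ 1.     0.001 -0.   ]
 [-0.     0.271 -0.963]]
```

```bash
r='{"dx":-22.34,"dy":-22.7,"dz":-4.05,"roll":-2.83}'; python3 -m handwheel '[{"dx":-22.34,"dy":-22.7,"dz":-4.05,"roll":-2.83},{"dx":-22.34,"dy":-22.7,"dz":-4.05,"roll":-2.83},{"dx":-22.34,"dy":-22.7,"dz":-4.05,"roll":-2.83},{"dx":-22.34,"dy":-22.7,"dz":-4.05,"roll":-2.83},{"dx":-22.34,"dy":-22.7,"dz":-4.05,"roll":-2.83},{"dx":-22.34,"dy":-22.7,"dz":-4.05,"roll":-2.83},{"dx":-22.34,"dy":-22.7,"dz":-4.05,"roll":-2.83},{"dx":-22.34,"dy":-22.7,"dz":-4.05,"roll":-2.83}]' 1; python3 -c "
from h import *
goto((.56,-.10,.32),(.07,.9976,0))"
```

```text
clock: 0.9
eef_pos: [0.4006, 0.2644, 0.2693]
eef_rot: [0.11, 3.14, 0.0]
contact_force: [0.5, 0.8, 0.3]
grip_width: 0.0932
grip_force: 0.0
d units [ -7.38  -14.093  -2.03 ]
roll units -0.0
t 0.9 tcp [0.4006 0.2644 0.2693] x [-0.998  0.07  -0.   ] y [0.07  0.998 0.   ] z [ 0.  0. -1.] F [0.51 0.8  0.26] grip 0.0932 0.0
```

```bash
python3 -m handwheel '[{"dx":-7,"dy":-13.3,"dz":-1.9},{"dx":-7,"dy":-13.3,"dz":-1.9},{"dx":-7,"dy":-13.3,"dz":-1.9},{"dx":-7,"dy":-13.3,"dz":-1.9},{"dx":-7,"dy":-13.3,"dz":-1.9},{"dx":-7,"dy":-13.3,"dz":-1.9},{"dx":-7,"dy":-13.3,"dz":-1.9},{"dx":-7,"dy":-13.3,"dz":-1.9}]'; python3 -c "
from h import *
s,M=goto()
c=viewer.calibration('wrist'); im=viewer.get_image('wrist'); cv2.imwrite('pics/w1.png',im)
import json; json.dump({k:np.array(v).tolist() for k,v in c.items()},open('w1.json','w'))
for n,p in (('grey',(.598,-.153,.03)),('rim',(.598,-.153,.1)),('red',(.607,-.0235,.03)),('wheel',(.624,.151,.0955))): print(n,proj(c,p).round(1))"
```

```text
t 0.9 tcp [0.4006 0.2644 0.2693] x [-0.998  0.07  -0.   ] y [0.07  0.998 0.   ] z [ 0.  0. -1.] F [0.51 0.8  0.26] grip 0.0932 0.0
grey [-37.6 399.7]
rim [-97.1 446.2]
red [ 77.9 399.5]
wheel [220.7 446.4]schema error: expected keys dx, dy, dz, roll
```

View pics/w1.png

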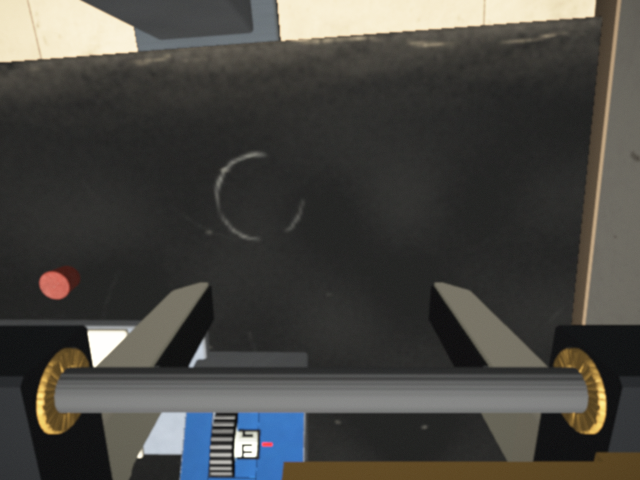

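The move was refused because the roll key was missing. From here the wrist view is upside down relative to the robot: the wheel is at (222,443), with the window and red index mark just to its right.

```bash
python3 -m handwheel '[{"dx":-4,"dy":-13.3,"dz":-3,"roll":0},{"dx":-4,"dy":-13.3,"dz":-3,"roll":0},{"dx":-4,"dy":-13.3,"dz":-3,"roll":0},{"dx":-4,"dy":-13.3,"dz":-3,"roll":0},{"dx":-4,"dy":-13.3,"dz":-3,"roll":0},{"dx":-4,"dy":-13.3,"dz":-3,"roll":0},{"dx":-4,"dy":-13.3,"dz":-3,"roll":0},{"dx":-4,"dy":-13.3,"dz":-3,"roll":0}]'; python3 -c "
from h import *
s,M=goto()
c=viewer.calibration('wrist'); im=viewer.get_image('wrist'); cv2.imwrite('pics/w2.png',im)
import json; json.dump({k:np.array(v).tolist() for k,v in c.items()},open('w2.json','w'))
for n,p in (('grey',(.598,-.153,.03)),('rim',(.598,-.153,.1)),('red',(.607,-.0235,.03)),('wheel',(.624,.151,.0955))): print(n,proj(c,p).round(1))"
```

```text
clock: 1.75
eef_pos: [0.4773, -0.0766, 0.3445]
eef_rot: [-0.118, -3.139, 0.001]
contact_force: [1.6, 1.3, -0.1]
grip_width: 0.0926
grip_force: 0.0
t 1.75 tcp [ 0.4773 -0.0766  0.3445] x [-0.997  0.075 -0.   ] y [ 0.075  0.997 -0.001] z [-0.    -0.001 -1.   ] F [ 1.58  1.32 -0.05] grip 0.0926 0.0
grey [266.1 290.6]
rim [257.9 316.2]
red [371.4 290. ]
wheel [539.9 316.8]
```

View pics/w2.png

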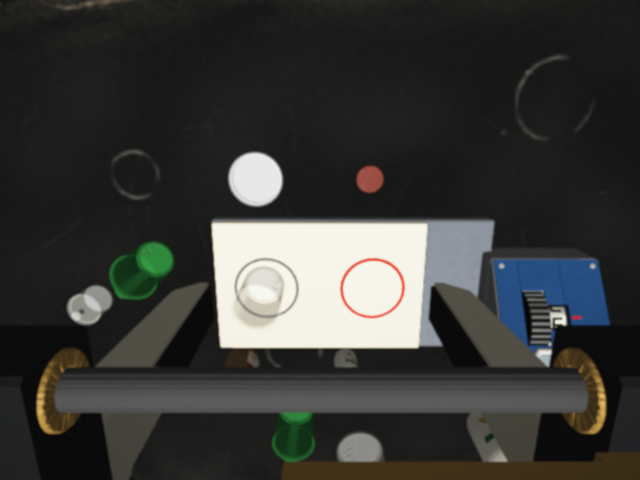

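The wrist view shows the plate with the red ring at (372,288) and the grey ring at (267,288), both within 2 px of prediction. The beaker's foot is near (264,287), and the wheel is at (537,318).

```bash
python3 - <<'E'
from h import *; import json
c=json.load(open('w2.json')); im=cv2.imread('pics/w2.png')
h=cv2.cvtColor(im,cv2.COLOR_BGR2HSV)
def circ(W):
    A=np.c_[2*W[:,:2],np.ones(len(W))]; s=np.linalg.lstsq(A,(W[:,:2]**2).sum(1),rcond=None)[0]; return s[:2].round(4),np.sqrt(s[2]+s[0]**2+s[1]**2).round(4)
m=(h[...,1]>70)&((h[...,0]<10)|(h[...,0]>170))&(h[...,2]>100); m[:,:330]=0;m[:,420:]=0;m[:235]=0;m[340:]=0
ys,xs=np.where(m); W=np.array([onz(c,u,v,.03) for u,v in zip(xs,ys)]); print("red",circ(W)); rc=circ(W)[0]
# plate edges
b=((im.min(axis=2)>170)*255).astype(np.uint8); b=cv2.morphologyEx(b,cv2.MORPH_CLOSE,np.ones((9,9)));b[:210]=0;b[355:]=0
k=max(cv2.findContours(b,0,2)[0],key=cv2.contourArea); ap=cv2.approxPolyDP(cv2.convexHull(k),6,True)[:,0]
print(ap.tolist(),[onz(c,u,v,.03)[:2].round(4).tolist() for u,v in ap])
g=im[...,1].astype(int)
ys,xs=np.where(g<165); W=np.array([onz(c,u,v,.03) for u,v in zip(xs,ys)]); 
gc=rc+np.array([-.0095,-.1297]); d=np.linalg.norm(W[:,:2]-gc,axis=1); Wg=W[(d>.033)&(d<.044)]; print("grey",len(Wg),circ(Wg))
cr=cv2.resize(im[245:345,215:315],(400,400),interpolation=2); cr2=cv2.resize(im[250:370,480:620],(400,343),interpolation=2)
o=np.zeros((400,800,3),np.uint8); o[:,:400]=cr;o[:343,400:]=cr2; cv2.imwrite('pics/c2.png',o)
for p in ((.598,-.153,.03),(.598,-.153,.1)): print(((proj(c,p)-[215,245])*4).round(0))
E
```

```text
red (array([ 0.6048, -0.0227]), np.float64(0.0381))
[[427, 225], [416, 347], [221, 346], [213, 223]] [[0.5294, 0.0454], [0.6899, 0.0302], [0.6697, -0.2191], [0.508, -0.2059]]
grey 194 (array([ 0.5947, -0.1526]), np.float64(0.038))
[204. 183.]
[172. 285.]
```

View pics/c2.png

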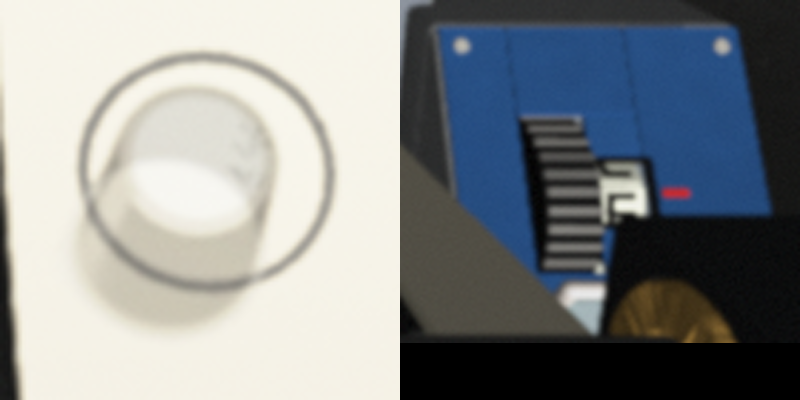

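```bash
python3 - <<'E'
from h import *; import json
c=json.load(open('w2.json'))
b=onz(c,265,285.3,.03); r=onz(c,257.5,305.7,.1); print(b.round(4),r.round(4))
d=np.array([.6048,-.0227])-b[:2]; print(d, np.arctan2(d[0],d[1])); u=d/np.linalg.norm(d)
goto((b[0],b[1],.16),(u[0],u[1],0))
goto((b[0],b[1],.045))
E
```

```text
[ 0.5909 -0.1536  0.03  ] [ 0.5858 -0.152   0.1   ]
[0.01390585 0.1308518 ] 0.10587437580793327
d units [-4.772 -2.787  7.365]
roll units 0.3
t 1.8 tcp [ 0.4772 -0.0751  0.3441] x [-0.997  0.074  0.   ] y [ 0.074  0.997 -0.   ] z [-0. -0. -1.] F [-0.99 -0.16 -0.98] grip 0.0934 0.0
d units [-4.774 -2.786 11.965]
t 1.8 tcp [ 0.4772 -0.0751  0.3441] x [-0.997  0.074  0.   ] y [ 0.074  0.997 -0.   ] z [-0. -0. -1.] F [-0.99 -0.16 -0.98] grip 0.0934 0.0
```

```bash
python3 -m handwheel '[{"dx":-1.2,"dy":-0.7,"dz":1.8,"roll":0.1},{"dx":-2.4,"dy":-1.4,"dz":3.6,"roll":0.2},{"dx":-3.6,"dy":-2.1,"dz":5,"roll":0.3},{"dx":-4.73,"dy":-2.79,"dz":6.5,"roll":0.3},{"dx":-4.73,"dy":-2.79,"dz":7.4,"roll":0.3},{"dx":-4.73,"dy":-2.79,"dz":7.4,"roll":0.3},{"dx":-4.73,"dy":-2.79,"dz":7.4,"roll":0.3}]'; python3 - <<'E'
from h import *; import json
s,M=goto((.590,-.1535,.045))
c=viewer.calibration('wrist'); im=viewer.get_image('wrist'); cv2.imwrite('pics/w3.png',im)
for n,p in (('foot',(.590,-.1535,.03)),('rim',(.59,-.1535,.1)),('red',(.605,-.0227,.03))): print(n,proj(c,p).round(1))
E
```

```text
clock: 2.5
eef_pos: [0.5896, -0.1492, 0.1596]
eef_rot: [-0.159, -3.137, -0.001]
contact_force: [-0.5, -0.7, 1.2]
grip_width: 0.093
grip_force: 0.0
d units [-0.037 -0.173  4.586]
t 2.5 tcp [ 0.5896 -0.1492  0.1596] x [-0.995  0.101  0.001] y [0.101 0.995 0.   ] z [-0.001  0.    -1.   ] F [-0.53 -0.67  1.2 ] grip 0.093 0.0
foot [314.1 230.4]
rim [312.3 261.5]
red [494.4 232.6]
```

View pics/w3.png

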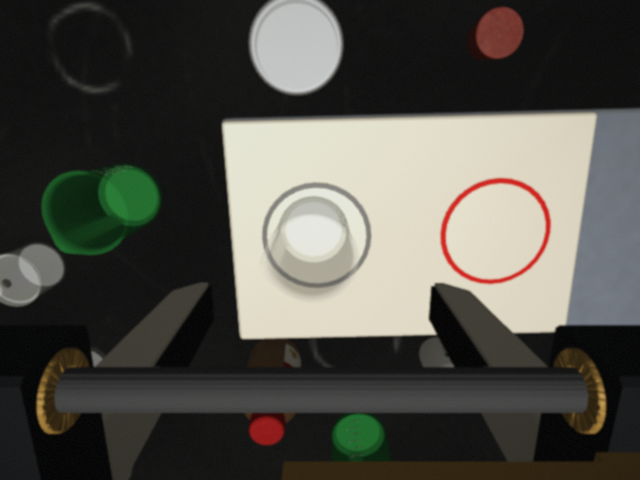

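The beaker foot is at (314,228) and the red ring at (496,231), both within 2 px of prediction, so I descend.

```bash
python3 -m handwheel '[{"dx":0,"dy":0,"dz":1,"roll":0},{"dx":0,"dy":0,"dz":2,"roll":0},{"dx":0,"dy":0,"dz":3,"roll":0},{"dx":0,"dy":0,"dz":4,"roll":0},{"dx":0,"dy":0,"dz":4.6,"roll":0},{"dx":0,"dy":0,"dz":4.6,"roll":0},{"dx":0,"dy":0,"dz":4.6,"roll":0}]'; python3 - <<'E'
from h import *; import json
s,M=goto((.590,-.1535,.045))
E
```

```text
clock: 3.25
eef_pos: [0.5905, -0.1503, 0.046]
eef_rot: [0.159, 3.136, -0.001]
contact_force: [-1.0, 0.1, 0.5]
grip_width: 0.0928
grip_force: 0.0
d units [ 0.008 -0.13   0.041]
t 3.25 tcp [ 0.5905 -0.1503  0.046 ] x [-0.995  0.101 -0.002] y [ 0.101  0.995 -0.   ] z [ 0.002 -0.001 -1.   ] F [-1.03  0.06  0.54] grip 0.0928 0.0
```

Now I close gently on the beaker, shifting 3 mm to centre on it.

```bash
python3 -m handwheel '[{"dx":0,"dy":-0.12,"dz":0,"roll":0},{"dx":0,"dy":-0.12,"dz":0,"roll":0},{"dx":0,"dy":-0.12,"dz":0,"roll":0},{"dx":0,"dy":-0.12,"dz":0,"roll":0},{"dx":0,"dy":-0.12,"dz":0,"roll":0},{"dx":0,"dy":-0.12,"dz":0,"roll":0},{"dx":0,"dy":-0.12,"dz":0,"roll":0},{"dx":0,"dy":-0.12,"dz":0,"roll":0}]' -1 4; python3 - <<'E'
from h import *
s,M=goto((.590,-.1535,.045))
E
```

```text
clock: 4.05
eef_pos: [0.5896, -0.1534, 0.0442]
eef_rot: [0.16, 3.137, -0.0]
contact_force: [-0.2, -0.5, 1.7]
grip_width: 0.0553
grip_force: 4.0
d units [-0.015 -0.004 -0.032]
t 4.05 tcp [ 0.5896 -0.1534  0.0442] x [-0.995  0.102 -0.   ] y [ 0.102  0.995 -0.   ] z [ 0. -0. -1.] F [-0.16 -0.48  1.7 ] grip 0.0553 4.0
```

```bash
python3 -m handwheel '[{"dx":0,"dy":0.15,"dz":0,"roll":0},{"dx":0,"dy":0.45,"dz":0,"roll":0},{"dx":0,"dy":0.85,"dz":0,"roll":0},{"dx":0,"dy":1.25,"dz":0,"roll":0},{"dx":0,"dy":1.65,"dz":0,"roll":0},{"dx":-0.03,"dy":2.05,"dz":0,"roll":0},{"dx":-0.03,"dy":2.4,"dz":0,"roll":0},{"dx":-0.03,"dy":2.6,"dz":0,"roll":0}]'; python3 - <<'E'
from h import *
s,M=goto((.605,-.0225,.045))
E
```

```text
clock: 4.85
eef_pos: [0.5971, -0.0878, 0.0442]
eef_rot: [0.159, 3.137, -0.0]
contact_force: [0.2, -2.6, 2.8]
grip_width: 0.0554
grip_force: 4.0
d units [-0.052  2.631 -0.033]
t 4.85 tcp [ 0.5971 -0.0878  0.0442] x [-0.995  0.101 -0.   ] y [ 0.101  0.995 -0.   ] z [ 0. -0. -1.] F [ 0.25 -2.6   2.76] grip 0.0554 4.0
```

```bash
python3 -m handwheel '[{"dx":0,"dy":0.2,"dz":0,"roll":0},{"dx":0,"dy":0.55,"dz":0,"roll":0},{"dx":0,"dy":0.95,"dz":0,"roll":0},{"dx":0,"dy":1.35,"dz":0,"roll":0},{"dx":-0.05,"dy":1.75,"dz":0,"roll":0},{"dx":-0.05,"dy":2.15,"dz":0,"roll":0},{"dx":-0.05,"dy":2.5,"dz":0,"roll":0},{"dx":-0.05,"dy":2.6,"dz":0,"roll":0}]'; python3 - <<'E'
from h import *
s,M=goto((.605,-.0225,.045))
c=viewer.calibration('wrist'); im=viewer.get_image('wrist'); cv2.imwrite('pics/w4.png',im)
print(proj(c,(.605,-.0225,.03)))
E
```

```text
clock: 5.65
eef_pos: [0.6048, -0.0231, 0.044]
eef_rot: [-0.159, -3.137, -0.0]
contact_force: [0.2, -3.1, 4.6]
grip_width: 0.0556
grip_force: 4.0
d units [-0.004  0.026 -0.038]
t 5.65 tcp [ 0.6048 -0.0231  0.044 ] x [-0.995  0.101  0.   ] y [0.101 0.995 0.   ] z [-0.  0. -1.] F [ 0.16 -3.1   4.6 ] grip 0.0556 4.0
[321.1739463  291.87332846]
```

View pics/w4.png

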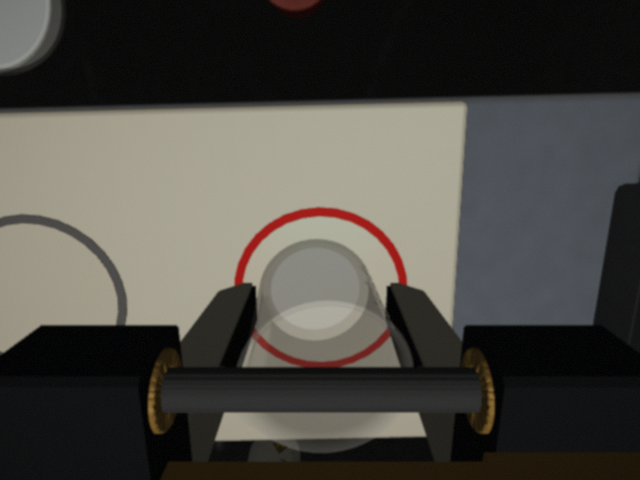

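The beaker foot is at (315,290) and the ring centre is about (321,289), so it is roughly 2.5 mm short. I nudge it, let go and rise.

```bash
python3 -m handwheel '[{"dx":0,"dy":0.1,"dz":0,"roll":0},{"dx":0,"dy":0.1,"dz":0,"roll":0},{"dx":0,"dy":0.1,"dz":0,"roll":0}]' && python3 -m handwheel '[{"dx":0,"dy":0,"dz":0,"roll":0},{"dx":0,"dy":0,"dz":0,"roll":0},{"dx":0,"dy":0,"dz":0,"roll":0},{"dx":0,"dy":0,"dz":0,"roll":0},{"dx":0,"dy":0,"dz":0,"roll":0},{"dx":0,"dy":0,"dz":0,"roll":0}]' 1 && python3 -m handwheel '[{"dx":0,"dy":0,"dz":-1,"roll":0},{"dx":0,"dy":0,"dz":-2.5,"roll":0},{"dx":0,"dy":0,"dz":-4,"roll":0},{"dx":0,"dy":0,"dz":-5.5,"roll":0},{"dx":0,"dy":0,"dz":-7,"roll":0},{"dx":0,"dy":0,"dz":-8,"roll":0},{"dx":0,"dy":0,"dz":-8,"roll":0}]'; python3 - <<'E'
from h import *; import json
s,M=goto((.605,-.0225,.045))
c=viewer.calibration('wrist'); im=viewer.get_image('wrist'); cv2.imwrite('pics/w5.png',im)
print(proj(c,(.605,-.0225,.03)))
json.dump({k:np.array(v).tolist() for k,v in c.items()},open('w5.json','w'))
E
```

```text
clock: 6.0
eef_pos: [0.6049, -0.0217, 0.044]
eef_rot: [-0.16, -3.137, -0.001]
contact_force: [-0.3, 0.2, 1.9]
grip_width: 0.0556
grip_force: 4.0
clock: 6.6
eef_pos: [0.605, -0.0217, 0.0441]
eef_rot: [-0.16, -3.137, -0.0]
contact_force: [0.4, 0.2, -0.4]
grip_width: 0.0919
grip_force: 0.0
clock: 7.3
eef_pos: [0.606, -0.0218, 0.2485]
eef_rot: [0.16, 3.132, -0.0]
contact_force: [0.3, -0.5, 0.1]
grip_width: 0.0929
grip_force: 0.0
d units [ 0.084 -0.035  8.138]
t 7.3 tcp [ 0.606  -0.0218  0.2485] x [-0.995  0.102 -0.006] y [0.102 0.995 0.   ] z [ 0.006 -0.    -1.   ] F [ 0.32 -0.47  0.12] grip 0.0929 0.0
[319.25453271 203.03908038]
```

View pics/w5.png

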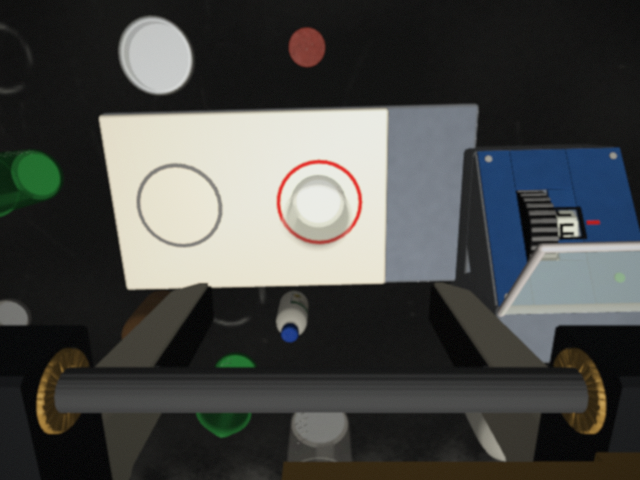

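The w5 view shows the beaker standing free in the middle of the red ring at (319,202). The wheel is at (538,217), the window at (568,224), and the guard rim runs along row 246. Next I check the predicted panel features against this image numerically.

```bash
cat >> h.py <<'E'
YAW=-.079; O=np.array([.6,-.0877,0]); RZ=R.from_euler('z',YAW).as_matrix()
def hp(p): return O+RZ@(np.array(p)/1000.)     # hotplate mm -> world m
def inv(w): return RZ.T@(np.array(w)-O)*1000
def pan(a,y,n=0): return hp((10+.847*a-.531*n, y, 87+.531*a+.847*n))  # a up slope, y, n off
def onpan(c,u,v,n=0):
    o,d=ray(c,u,v); N=RZ@np.array([-.531,0,.847]); P0=pan(0,260,n); w=o+d*((P0-o)@N)/(d@N); q=inv(w); return (q[0]-10+.531*n)/.847,q[1]
E
python3 - <<'E'
from h import *; import json
c=json.load(open('w5.json')); im=cv2.imread('pics/w5.png')
for n,p in (('lowR',pan(-66,200)),('lowL',pan(-66,320)),('wtop',hp((4.7,240,95.5))),('rimR',pan(38,202,72)),('rimL',pan(38,318,72))): print(n,proj(c,p).round(1))
h=cv2.cvtColor(im,cv2.COLOR_BGR2HSV)
b=cv2.inRange(h,(100,120,60),(125,255,255)); b[:, :440]=0; b[330:]=0
k=max(cv2.findContours(b,0,2)[0],key=cv2.contourArea)[:,0]; ap=cv2.approxPolyDP(k,5,True)[:,0]; print("panel",ap.tolist())
r=red(im); r[:,:575]=0; r[:200]=0;r[245:]=0; ys,xs=np.where(r>0); print("idx",xs.mean(),ys.mean(),onpan(c,xs.mean(),ys.mean()))
# dark wheel slot & white window in panel
m=(im.max(axis=2)<60).astype(np.uint8); m[:, :510]=0;m[:,600:]=0;m[:180]=0;m[242:]=0
n,l,st,ce=cv2.connectedComponentsWithStats(m); print([ (st[i].tolist(),ce[i].round(1).tolist()) for i in range(1,n) if st[i][4]>15])
for u,v in ((517,189),(550,189),(583,207),(583,237)): print((u,v),np.round(onpan(c,u,v),1))
E
```

```text
lowR [476.5 151.4]
lowL [618.6 148. ]
wtop [542.6 220.4]
rimR [540.7 248.5]
rimL [730.3 244.3]
panel [[618, 147], [478, 152], [499, 305], [526, 262], [518, 189], [545, 188], [554, 206], [581, 208], [587, 238], [559, 241], [639, 239]]
idx 592.5 222.0 (np.float64(-0.9034965191556309), np.float64(285.1160186009019))
[([516, 191, 71, 51, 1276], [543.0, 217.9]), ([537, 241, 20, 1, 20], [546.5, 241.0])]
(517, 189) [-30.9 229. ]
(550, 189) [-30.2 256. ]
(583, 207) [-13.9 280. ]
(583, 237) [ 11.4 275.1]
```

Predictions agree with the image to about 1 px; the index mark suggests the console is about 1 mm nearer the robot, so I shift the origin by that. I go to a staging pose in front of the wheel with the fingers shut.

```bash
sed -i 's/O=np.array(\[.6,/O=np.array([.599,/' h.py; python3 - <<'E'
from h import *
goto(hp((-45,240,150)),RZ@[0,1,0])
E
```

```text
d units [2.02  6.904 3.829]
roll units -0.217
t 7.35 tcp [ 0.6055 -0.0217  0.2459] x [-0.995  0.102 -0.003] y [0.102 0.995 0.   ] z [ 0.003 -0.    -1.   ] F [ 0.46 -0.28 -0.04] grip 0.0928 0.0
```

```bash
python3 -m handwheel '[{"dx":2.0,"dy":1.5,"dz":0,"roll":-0.2},{"dx":2.0,"dy":3,"dz":0,"roll":-0.2},{"dx":2.0,"dy":4.5,"dz":0,"roll":-0.2},{"dx":2.0,"dy":6,"dz":0,"roll":-0.2},{"dx":2.0,"dy":6.9,"dz":1,"roll":-0.2},{"dx":2.0,"dy":6.9,"dz":2.5,"roll":-0.2},{"dx":2.0,"dy":6.9,"dz":3.8,"roll":-0.2},{"dx":2.0,"dy":6.9,"dz":3.8,"roll":-0.2}]' -1 20; python3 - <<'E'
from h import *
goto(hp((-45,240,92)),RZ@[0,1,0])
c=viewer.calibration('wrist'); im=viewer.get_image('wrist'); cv2.imwrite('pics/w6.png',im)
import json; json.dump({k:np.array(v).tolist() for k,v in c.items()},open('w6.json','w'))
for n,p in (('wtop',hp((4.7,240,95.5))),('win',pan(0,265)),('rimR',pan(38,202,72)),('idx',pan(0,285)),('tip',hp((-45,240,148)))): print(n,proj(c,p).round(1))
r=red(im); r[:,:330]=0; n,l,st,ce=cv2.connectedComponentsWithStats(r); print([(st[i].tolist(),ce[i].round(1).tolist()) for i in range(1,n) if st[i][4]>15])
E
```

```text
clock: 8.15
eef_pos: [0.5704, 0.1547, 0.1432]
eef_rot: [-0.126, -3.131, 0.003]
contact_force: [-0.5, -0.7, 0.4]
grip_width: 0.0335
grip_force: 0.0
d units [-0.121  0.029  2.048]
roll units -0.014
t 8.15 tcp [0.5704 0.1547 0.1432] x [-0.997  0.08   0.008] y [ 0.08   0.997 -0.002] z [-0.008 -0.002 -1.   ] F [-0.48 -0.74  0.4 ] grip 0.0335 0.0
wtop [321.3 354.1]
win [363.3 354.4]
rimR [227.8 447.1]
idx [396.8 354.4]
tip [321.  314.9]
[]
```

```bash
python3 -m handwheel '[{"dx":0,"dy":0.03,"dz":1,"roll":0},{"dx":0,"dy":0.03,"dz":1.95,"roll":0},{"dx":-0.4,"dy":0.03,"dz":1.95,"roll":0},{"dx":-0.8,"dy":0.03,"dz":1.95,"roll":0},{"dx":-1.1,"dy":0.03,"dz":1.95,"roll":0},{"dx":-1.2,"dy":0.03,"dz":1.95,"roll":0},{"dx":-1.2,"dy":0.03,"dz":1.95,"roll":0},{"dx":-1.2,"dy":0.03,"dz":1.95,"roll":0}]'; python3 - <<'E'
from h import *
s,M=goto(hp((-14,240,88))); print(inv(s['eef_pos']).round(1))
E
```

```text
clock: 9.0
eef_pos: [0.6029, 0.1533, 0.1007]
eef_rot: [0.127, 3.139, 0.0]
contact_force: [-0.2, 0.5, -0.4]
grip_width: 0.0004
grip_force: 0.0
d units [-0.047 -0.023  0.509]
t 9.0 tcp [0.6029 0.1533 0.1007] x [-0.997  0.081 -0.   ] y [0.081 0.997 0.   ] z [ 0.  0. -1.] F [-0.23  0.53 -0.35] grip 0.0004 0.0
[-15.2 240.6 100.7]
```

```bash
python3 -m handwheel '[{"dx":0,"dy":0,"dz":0.2,"roll":0},{"dx":0,"dy":0,"dz":0.35,"roll":0},{"dx":0,"dy":0,"dz":0.45,"roll":0},{"dx":0,"dy":0,"dz":0.5,"roll":0},{"dx":0,"dy":0,"dz":0.5,"roll":0}]'; python3 -m handwheel '[{"dx":0,"dy":0,"dz":0.04,"roll":0},{"dx":0,"dy":0,"dz":0.04,"roll":0}]'; python3 -m handwheel '[{"dx":0,"dy":0,"dz":0.04,"roll":0},{"dx":0,"dy":0,"dz":0.04,"roll":0}]'; python3 - <<'E'
from h import *
s,M=goto(); print(inv(s['eef_pos']).round(1))
E
```

```text
clock: 9.5
eef_pos: [0.6027, 0.1533, 0.0876]
eef_rot: [-0.127, -3.139, 0.0]
contact_force: [0.1, 0.6, 0.1]
grip_width: 0.0007
grip_force: 0.0
clock: 9.7
eef_pos: [0.6028, 0.1533, 0.0869]
eef_rot: [0.127, 3.139, 0.0]
contact_force: [0.1, 1.2, -0.0]
grip_width: 0.0004
grip_force: 0.0
clock: 9.9
eef_pos: [0.6029, 0.1534, 0.0859]
eef_rot: [0.127, 3.139, 0.0]
contact_force: [-0.3, 1.2, 0.9]
grip_width: 0.0002
grip_force: 0.0
t 9.9 tcp [0.6029 0.1534 0.0859] x [-0.997  0.081 -0.   ] y [0.081 0.997 0.   ] z [ 0.  0. -1.] F [-0.33  1.23  0.93] grip 0.0002 0.0
[-15.2 240.7  85.9]
```

```bash
for i in 1; do python3 -m handwheel '[{"dx":0,"dy":0,"dz":0.04,"roll":0},{"dx":0,"dy":0,"dz":0.04,"roll":0}]'; done | sed -n 2,4p; python3 -m handwheel '[{"dx":0,"dy":0,"dz":0.04,"roll":0},{"dx":0,"dy":0,"dz":0.04,"roll":0}]'| sed -n 2,4p; python3 -m handwheel '[{"dx":0,"dy":0,"dz":0.04,"roll":0},{"dx":0,"dy":0,"dz":0.04,"roll":0}]'| sed -n 2,4p
```

```text
eef_pos: [0.603, 0.1535, 0.0852]
eef_rot: [0.127, 3.138, 0.001]
contact_force: [-0.8, 2.1, 4.2]
eef_pos: [0.6031, 0.1538, 0.0845]
eef_rot: [0.127, 3.138, 0.002]
contact_force: [0.2, 3.4, 5.4]
eef_pos: [0.6033, 0.154, 0.0836]
eef_rot: [0.127, 3.138, 0.002]
contact_force: [1.0, 6.6, 8.2]
```

```bash
python3 - <<'E'
from h import *
s,M=goto(); print(inv(s['eef_pos']).round(1),s['wrist_torque'].round(3), s['grip_width'],s['grip_force'])
im=viewer.get_image('scene'); cv2.imwrite('pics/s7.png',im); im=viewer.get_image('wrist'); cv2.imwrite('pics/w7.png',im)
E
```

```text
t 10.5 tcp [0.6033 0.154  0.0836] x [-0.997  0.081 -0.001] y [0.081 0.997 0.002] z [ 0.002  0.001 -1.   ] F [0.99 6.59 8.18] grip 0.0006 0.64
[-14.8 241.3  83.6] [ 1.013 -0.121  0.069] 0.0005977531780529037 0.6409096252173185
```

```bash
python3 - <<'E'
from h import *; import json
o=np.zeros((600,800,3),np.uint8)
s=cv2.imread('pics/s7.png')[170:300,165:295]; o[:400,:400]=cv2.resize(s,(400,400),interpolation=2)
w=cv2.imread('pics/w7.png'); o[:300,400:]=cv2.resize(w,(400,300))
def rect(im,c,a0=-26,a1=26,y0=226,y1=294,k=6):
    P=[(a1,y1),(a1,y0),(a0,y0),(a0,y1)]  # upright for robot: up slope at top, +y at left
    src=np.float32([proj(c,pan(a,y)) for a,y in P]); W,H=(y1-y0)*k,(a1-a0)*k
    return cv2.warpPerspective(im,cv2.getPerspectiveTransform(src,np.float32([(0,0),(W,0),(W,H),(0,H)])),(W,H))
for i,n in enumerate(('w5','w2')):
    r=rect(cv2.imread(f'pics/{n}.png'),json.load(open(f'{n}.json'))); cv2.imwrite(f'pics/r_{n}.png',r); o[300:600,400*(1-i):400*(1-i)+400]=cv2.resize(r,(400,300)) if i==0 else o[300:600,0:400]
r=cv2.imread('pics/r_w2.png'); o[400:600,:262]=cv2.resize(r,(262,200))
cv2.imwrite('pics/last.png',o)
E
```

```text
(no output)
```

View pics/last.png

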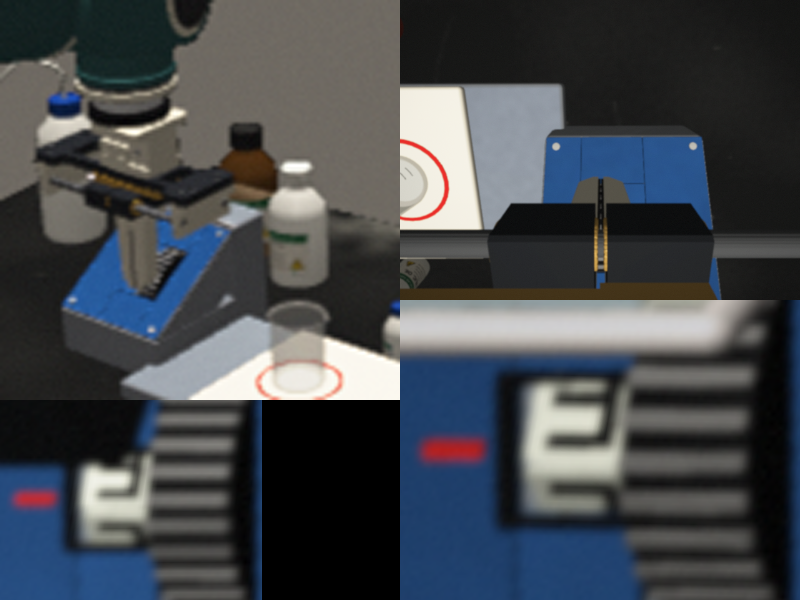

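The composite shows the fingertips on the wheel. The window shows the lower half of a 3 at the top and the top of a 2 below it, so the wheel reads about 2.6 and needs roughly 2.4 digits more. I try a first short stroke down the slope.

```bash
python3 -m handwheel '[{"dx":0.03,"dy":0,"dz":0.03,"roll":0},{"dx":0.06,"dy":0,"dz":0.07,"roll":0}]'|sed -n 2,4p;python3 -m handwheel '[{"dx":0.03,"dy":0,"dz":0.04,"roll":0},{"dx":0.07,"dy":0,"dz":0.08,"roll":0}]'|sed -n 2,4p; python3 -m handwheel '[{"dx":0.03,"dy":0,"dz":0.04,"roll":0},{"dx":0.07,"dy":0,"dz":0.08,"roll":0}]'|sed -n 2,4p
```

```text
eef_pos: [0.6029, 0.1543, 0.083]
eef_rot: [0.127, 3.134, 0.003]
contact_force: [10.6, 7.5, 15.3]
eef_pos: [0.6029, 0.1545, 0.0828]
eef_rot: [0.127, 3.13, 0.004]
contact_force: [19.9, 6.1, 24.1]
eef_pos: [0.6028, 0.1546, 0.0826]
eef_rot: [0.127, 3.125, 0.005]
contact_force: [26.4, 4.5, 32.1]
```

The tool tilts and force builds without motion: the gripper body is resting on the guard rim at TCP z of about 85. I back off and work above that, with the fingertips close to the rim.

```bash
python3 -m handwheel '[{"dx":-0.05,"dy":-0.03,"dz":-0.3,"roll":0},{"dx":-0.05,"dy":-0.03,"dz":-0.7,"roll":0},{"dx":-0.05,"dy":-0.03,"dz":-0.7,"roll":0},{"dx":-0.05,"dy":-0.03,"dz":-0.7,"roll":0}]'|sed -n 2,4p;python3 - <<'E'
from h import *
s,M=goto(hp((-9,240,94)),RZ@[0,1,0]); print(inv(s['eef_pos']).round(1),M[:,2])
E
```

```text
eef_pos: [0.5988, 0.1527, 0.0942]
eef_rot: [-0.127, -3.139, 0.0]
contact_force: [-0.8, -0.1, -0.6]
d units [-0.409  0.014  0.01 ]
roll units -0.019
t 11.6 tcp [0.5988 0.1527 0.0942] x [-0.997  0.081  0.   ] y [ 0.081  0.997 -0.   ] z [-0.001 -0.    -1.   ] F [-0.81 -0.15 -0.63] grip 0.0007 0.0
[-19.2 239.7  94.2] [-5.21296741e-04 -2.74090211e-04 -9.99999827e-01]
```

Advance in small steps towards the rim, watching the force.

```bash
python3 -m handwheel '[{"dx":-0.2,"dy":0,"dz":0,"roll":0},{"dx":-0.35,"dy":0,"dz":0,"roll":0},{"dx":-0.35,"dy":0,"dz":0,"roll":0}]'|sed -n 2,4p;python3 -m handwheel '[{"dx":-0.06,"dy":0,"dz":0,"roll":0},{"dx":-0.06,"dy":0,"dz":0,"roll":0}]'|sed -n 2,4p;python3 -m handwheel '[{"dx":-0.04,"dy":0,"dz":0,"roll":0},{"dx":-0.04,"dy":0,"dz":0,"roll":0}]'|sed -n 2,4p
python3 - <<'E'
from h import *
s,M=goto(); print(inv(s['eef_pos']).round(1))
E
```

```text
eef_pos: [0.6081, 0.152, 0.0941]
eef_rot: [-0.127, -3.138, 0.0]
contact_force: [0.0, -0.9, 0.1]
eef_pos: [0.6093, 0.152, 0.0945]
eef_rot: [-0.127, -3.139, 0.0]
contact_force: [-0.4, 1.1, -0.4]
eef_pos: [0.6102, 0.152, 0.0946]
eef_rot: [0.127, 3.139, 0.0]
contact_force: [0.3, -0.3, 0.1]
t 12.3 tcp [0.6102 0.152  0.0946] x [-0.997  0.081 -0.   ] y [0.081 0.997 0.   ] z [ 0.  0. -1.] F [ 0.33 -0.28  0.08] grip 0.0002 0.0
[ -7.7 239.8  94.6]
```

```bash
python3 -m handwheel '[{"dx":-0.04,"dy":0,"dz":0,"roll":0},{"dx":-0.04,"dy":0,"dz":0,"roll":0}]'|sed -n 2,4p;python3 -m handwheel '[{"dx":-0.04,"dy":0,"dz":0,"roll":0},{"dx":-0.04,"dy":0,"dz":0,"roll":0}]'|sed -n 2,4p;python3 -m handwheel '[{"dx":-0.04,"dy":0,"dz":0,"roll":0},{"dx":-0.04,"dy":0,"dz":0,"roll":0}]'|sed -n 2,4p
```

```text
eef_pos: [0.6112, 0.1519, 0.0946]
eef_rot: [-0.127, -3.139, -0.0]
contact_force: [-0.4, 0.2, 0.3]
eef_pos: [0.6112, 0.1519, 0.0946]
eef_rot: [-0.127, -3.136, 0.0]
contact_force: [-13.6, 0.0, 5.4]
eef_pos: [0.6111, 0.1519, 0.0946]
eef_rot: [-0.126, -3.134, 0.001]
contact_force: [-26.8, -0.3, 9.8]
```

The fingers meet the rim at TCP x = -6.7 mm, which matches the nominal geometry. I try one stroke just in front of it.

```bash
python3 -m handwheel '[{"dx":0.14,"dy":0,"dz":0,"roll":0},{"dx":0.14,"dy":0,"dz":0.1,"roll":0},{"dx":0.14,"dy":0,"dz":0.17,"roll":0},{"dx":0.14,"dy":0,"dz":0.17,"roll":0}]'|sed -n 2,4p;python3 -m handwheel '[{"dx":0.04,"dy":0,"dz":0.04,"roll":0},{"dx":0.08,"dy":0,"dz":0.08,"roll":0}]'|sed -n 2,4p;python3 -m handwheel '[{"dx":0.04,"dy":0,"dz":0.04,"roll":0},{"dx":0.07,"dy":0,"dz":0.08,"roll":0},{"dx":0.07,"dy":0,"dz":0.08,"roll":0}]'|sed -n 2,4p
python3 - <<'E'
from h import *
s,M=goto(); print(inv(s['eef_pos']).round(1))
E
```

```text
eef_pos: [0.61, 0.152, 0.0907]
eef_rot: [0.127, 3.138, 0.0]
contact_force: [-2.8, -0.6, 4.5]
eef_pos: [0.6082, 0.1522, 0.0888]
eef_rot: [0.127, 3.138, 0.0]
contact_force: [-1.6, 0.3, 3.3]
eef_pos: [0.606, 0.1523, 0.0863]
eef_rot: [-0.127, -3.139, -0.0]
contact_force: [-1.6, -0.2, 3.8]
t 13.8 tcp [0.606  0.1523 0.0863] x [-0.997  0.081  0.   ] y [0.081 0.997 0.   ] z [ 0.  0. -1.] F [-1.57 -0.22  3.8 ] grip 0.0004 1.3
[-12.  239.8  86.3]
```

Steady light contact of about 3.6 N with the tool moving freely, so the wheel should be rolling. I do two more strokes, then back off to measure.

```bash
python3 -m handwheel '[{"dx":0.1,"dy":0,"dz":-0.1,"roll":0},{"dx":0.05,"dy":0,"dz":-0.3,"roll":0},{"dx":-0.165,"dy":0,"dz":-0.3,"roll":0},{"dx":-0.165,"dy":0,"dz":-0.17,"roll":0},{"dx":-0.165,"dy":0,"dz":-0.165,"roll":0},{"dx":-0.11,"dy":0,"dz":-0.11,"roll":0},{"dx":-0.05,"dy":0,"dz":-0.05,"roll":0},{"dx":0,"dy":0,"dz":0,"roll":0}]'|sed -n 2,4p; python3 -m handwheel '[{"dx":0.1,"dy":0,"dz":-0.1,"roll":0},{"dx":0.05,"dy":0,"dz":-0.3,"roll":0},{"dx":-0.165,"dy":0,"dz":-0.3,"roll":0},{"dx":-0.165,"dy":0,"dz":-0.17,"roll":0},{"dx":-0.165,"dy":0,"dz":-0.165,"roll":0},{"dx":-0.11,"dy":0,"dz":-0.11,"roll":0},{"dx":-0.05,"dy":0,"dz":-0.05,"roll":0},{"dx":0,"dy":0,"dz":0,"roll":0}]'|sed -n 2,4p; python3 -m handwheel '[{"dx":1,"dy":0,"dz":-0.8,"roll":0},{"dx":2.4,"dy":0,"dz":-2,"roll":0},{"dx":2.4,"dy":0,"dz":-2,"roll":0},{"dx":2.4,"dy":0,"dz":-2,"roll":0},{"dx":2.4,"dy":0,"dz":-2,"roll":0}]'|sed -n 1,2p
cat >> h.py <<'E'
def rect(im,c,a0=-14,a1=14,y0=253,y1=290,k=6):
    P=[(a1,y1),(a1,y0),(a0,y0),(a0,y1)]
    src=np.float32([proj(c,pan(a,y)) for a,y in P]); W,H=(y1-y0)*k,(a1-a0)*k
    return cv2.warpPerspective(im,cv2.getPerspectiveTransform(src,np.float32([(0,0),(W,0),(W,H),(0,H)])),(W,H))
def strokes(im,c):
    """dark horizontal bars in window: slope coordinate a (mm) of dark runs, for columns from left of window to right"""
    g=cv2.cvtColor(rect(im,c),cv2.COLOR_BGR2GRAY); h=g.shape[0]; out=[]
    for y in (269,267,265,263,261,259,257):
        col=g[:,int((290-y)*6)-4:int((290-y)*6)+5].mean(1); d=col<(np.percentile(col,90)*.6)
        e=np.flatnonzero(np.diff(np.r_[0,d.astype(int),0])); out.append((y,int(np.percentile(col,90)),[(round(14-a/6,1),round(14-b/6,1)) for a,b in zip(e[::2],e[1::2])]))
    return out
def look(n):
    import json
    c=viewer.calibration('wrist'); im=viewer.get_image('wrist'); cv2.imwrite(f'pics/{n}.png',im)
    json.dump({k:np.array(v).tolist() for k,v in c.items()},open(f'{n}.json','w'))
    print('win',proj(c,pan(0,265)).round(0)); [print(*o) for o in strokes(im,c)]
E
python3 - <<'E'
from h import *; import json
s,M=goto(); print(inv(s['eef_pos']).round(1)); look('w8')
print('w5'); [print(*o) for o in strokes(cv2.imread('pics/w5.png'),json.load(open('w5.json')))]
E
```

```text
eef_pos: [0.606, 0.1523, 0.0862]
eef_rot: [0.127, 3.139, 0.0]
contact_force: [0.3, 0.9, 4.1]
eef_pos: [0.606, 0.1523, 0.0862]
eef_rot: [-0.127, -3.139, -0.0]
contact_force: [-0.2, 0.9, 4.7]
clock: 15.9
eef_pos: [0.5462, 0.157, 0.1353]
t 15.9 tcp [0.5462 0.157  0.1353] x [-0.997  0.081  0.001] y [ 0.081  0.997 -0.   ] z [-0.001 -0.    -1.   ] F [ 0.77  0.04 -0.74] grip 0.0004 0.0
[-71.9 239.8 135.3]
win [363. 397.]
269 42 [(np.float64(-11.7), np.float64(-14.0))]
267 42 [(np.float64(-11.8), np.float64(-14.0))]
265 42 [(np.float64(-11.7), np.float64(-14.0))]
263 42 [(np.float64(-11.7), np.float64(-14.0))]
261 42 [(np.float64(-11.5), np.float64(-14.0))]
259 42 [(np.float64(-11.7), np.float64(-14.0))]
257 42 [(np.float64(-11.7), np.float64(-14.0))]
w5
269 215 [(np.float64(14.0), np.float64(11.5)), (np.float64(-5.5), np.float64(-8.3)), (np.float64(-9.7), np.float64(-14.0))]
267 212 [(np.float64(14.0), np.float64(11.0)), (np.float64(10.2), np.float64(7.8)), (np.float64(2.7), np.float64(0.3)), (np.float64(-5.0), np.float64(-8.7)), (np.float64(-9.8), np.float64(-14.0))]
265 212 [(np.float64(14.0), np.float64(11.3)), (np.float64(10.3), np.float64(7.7)), (np.float64(2.7), np.float64(0.3)), (np.float64(-5.2), np.float64(-8.8)), (np.float64(-9.8), np.float64(-14.0))]
263 212 [(np.float64(14.0), np.float64(11.5)), (np.float64(10.2), np.float64(7.7)), (np.float64(2.7), np.float64(0.3)), (np.float64(-5.0), np.float64(-8.8)), (np.float64(-10.0), np.float64(-14.0))]
261 204 [(np.float64(14.0), np.float64(11.5)), (np.float64(10.2), np.float64(7.7)), (np.float64(2.8), np.float64(0.5)), (np.float64(-5.2), np.float64(-8.8)), (np.float64(-10.0), np.float64(-14.0))]
259 194 [(np.float64(14.0), np.float64(0.8)), (np.float64(-5.3), np.float64(-14.0))]
257 160 [(np.float64(14.0), np.float64(8.7)), (np.float64(-5.3), np.float64(-14.0))]
```

The window is hidden behind the gripper bar there. From w5 the bar spacing gives 23.3 mm per digit and a start of about 2.62. I move up and to the side to see the window.

```bash
python3 -m handwheel '[{"dx":0,"dy":-0.6,"dz":-1.3,"roll":0},{"dx":-0.8,"dy":-1.2,"dz":-2.6,"roll":0},{"dx":-2.3,"dy":-1.8,"dz":-2.6,"roll":0},{"dx":-2.3,"dy":-1.8,"dz":-2.6,"roll":0},{"dx":-2.3,"dy":-1.8,"dz":-2.6,"roll":0}]'|sed -n 1,2p
python3 - <<'E'
from h import *
s,M=goto(); print(inv(s['eef_pos']).round(1)); look('w9')
E
```

```text
clock: 16.45
eef_pos: [0.6002, 0.1071, 0.1995]
t 16.45 tcp [0.6002 0.1071 0.1995] x [-0.997  0.082  0.003] y [ 0.082  0.997 -0.001] z [-0.003 -0.    -1.   ] F [-0.49  0.02 -0.64] grip 0.0002 0.0
[-14.2 194.3 199.5]
win [421. 269.]
269 245 [(np.float64(14.0), np.float64(11.7)), (np.float64(0.5), np.float64(-1.3)), (np.float64(-10.8), np.float64(-14.0))]
267 245 [(np.float64(14.0), np.float64(11.7)), (np.float64(1.0), np.float64(-1.8)), (np.float64(-5.3), np.float64(-8.2)), (np.float64(-10.7), np.float64(-14.0))]
265 245 [(np.float64(14.0), np.float64(11.7)), (np.float64(1.0), np.float64(-1.8)), (np.float64(-5.3), np.float64(-8.2)), (np.float64(-10.7), np.float64(-14.0))]
263 246 [(np.float64(14.0), np.float64(11.7)), (np.float64(1.0), np.float64(-1.8)), (np.float64(-5.5), np.float64(-8.2)), (np.float64(-10.7), np.float64(-14.0))]
261 226 [(np.float64(14.0), np.float64(11.7)), (np.float64(0.8), np.float64(-2.3)), (np.float64(-5.2), np.float64(-8.3)), (np.float64(-10.7), np.float64(-14.0))]
259 211 [(np.float64(14.0), np.float64(8.3)), (np.float64(0.7), np.float64(-14.0))]
257 233 [(np.float64(14.0), np.float64(11.3)), (np.float64(-10.2), np.float64(-14.0))]
```

The window now shows the top bar of the 3 at -0.4 mm and its middle bar at -6.75 mm, with the 4 coming in above. So three strokes turned the wheel about 0.68 digit, and it now reads about 3.30. That leaves about 7.5 strokes. I go back to work.

```bash
python3 -m handwheel '[{"dx":0.8,"dy":0.9,"dz":0,"roll":0},{"dx":1.6,"dy":1.8,"dz":1,"roll":0},{"dx":1.6,"dy":1.8,"dz":2.5,"roll":0},{"dx":1.4,"dy":1.8,"dz":4,"roll":0},{"dx":0.4,"dy":1.8,"dz":4.2,"roll":0},{"dx":0.2,"dy":1.8,"dz":4.2,"roll":0},{"dx":0.2,"dy":1.8,"dz":4.2,"roll":0},{"dx":0.2,"dy":1.8,"dz":4.2,"roll":0}]'|sed -n 1,4p
python3 - <<'E'
from h import *
s,M=goto((.606,.1523,.0862),RZ@[0,1,0]); print(inv(s['eef_pos']).round(1))
E
```

```text
clock: 17.3
eef_pos: [0.5981, 0.1532, 0.097]
eef_rot: [0.127, 3.138, 0.0]
contact_force: [-0.3, 0.2, -0.0]
d units [-0.316 -0.011  0.434]
roll units -0.016
t 17.3 tcp [0.5981 0.1532 0.097 ] x [-0.997  0.081 -0.001] y [0.081 0.997 0.   ] z [ 0.001  0.    -1.   ] F [-0.26  0.23 -0.03] grip 0.0001 0.0
[-19.9 240.1  97. ]
```

```bash
python3 -m handwheel '[{"dx":-0.25,"dy":0,"dz":0.1,"roll":0},{"dx":-0.48,"dy":0,"dz":0.13,"roll":0},{"dx":-0.48,"dy":0,"dz":0.26,"roll":0},{"dx":-0.48,"dy":0,"dz":0.27,"roll":0},{"dx":-0.43,"dy":0,"dz":0.32,"roll":0},{"dx":-0.37,"dy":0,"dz":0.38,"roll":0},{"dx":-0.32,"dy":0,"dz":0.43,"roll":0},{"dx":-0.32,"dy":0,"dz":0.43,"roll":0}]'|sed -n 2,4p; python3 -m handwheel '[{"dx":0.1,"dy":0,"dz":-0.1,"roll":0},{"dx":0.05,"dy":0,"dz":-0.3,"roll":0},{"dx":-0.165,"dy":0,"dz":-0.3,"roll":0},{"dx":-0.165,"dy":0,"dz":-0.17,"roll":0},{"dx":-0.165,"dy":0,"dz":-0.165,"roll":0},{"dx":-0.11,"dy":0,"dz":-0.11,"roll":0},{"dx":-0.05,"dy":0,"dz":-0.05,"roll":0},{"dx":0,"dy":0,"dz":0,"roll":0}]'|sed -n 2,4p; python3 -m handwheel '[{"dx":0.1,"dy":0,"dz":-0.1,"roll":0},{"dx":0.05,"dy":0,"dz":-0.3,"roll":0},{"dx":-0.165,"dy":0,"dz":-0.3,"roll":0},{"dx":-0.165,"dy":0,"dz":-0.17,"roll":0},{"dx":-0.165,"dy":0,"dz":-0.165,"roll":0},{"dx":-0.11,"dy":0,"dz":-0.11,"roll":0},{"dx":-0.05,"dy":0,"dz":-0.05,"roll":0},{"dx":0,"dy":0,"dz":0,"roll":0}]'|sed -n 2,4p;  python3 -m handwheel '[{"dx":0.1,"dy":0,"dz":-0.1,"roll":0},{"dx":0.05,"dy":0,"dz":-0.3,"roll":0},{"dx":-0.165,"dy":0,"dz":-0.3,"roll":0},{"dx":-0.165,"dy":0,"dz":-0.17,"roll":0},{"dx":-0.165,"dy":0,"dz":-0.165,"roll":0},{"dx":-0.11,"dy":0,"dz":-0.11,"roll":0},{"dx":-0.05,"dy":0,"dz":-0.05,"roll":0},{"dx":0,"dy":0,"dz":0,"roll":0}]'|sed -n 1,4p
```

```text
eef_pos: [0.6066, 0.1523, 0.0861]
eef_rot: [0.127, 3.139, 0.0]
contact_force: [-2.2, 1.2, 6.0]
eef_pos: [0.608, 0.1523, 0.0878]
eef_rot: [0.127, 3.135, 0.001]
contact_force: [-1.1, -0.1, 3.1]
eef_pos: [0.6083, 0.1523, 0.0882]
eef_rot: [0.127, 3.135, 0.001]
contact_force: [-1.1, -0.2, 3.7]
clock: 20.5
eef_pos: [0.6084, 0.1524, 0.0882]
eef_rot: [0.127, 3.135, 0.001]
contact_force: [-1.2, -0.2, 3.5]
```

```bash
python3 -m handwheel '[{"dx":0.4,"dy":0,"dz":-0.2,"roll":0},{"dx":0.6,"dy":0,"dz":-1.5,"roll":0},{"dx":0.4,"dy":-0.9,"dz":-3.2,"roll":0},{"dx":0.2,"dy":-1.8,"dz":-4.4,"roll":0},{"dx":0.2,"dy":-1.8,"dz":-4.4,"roll":0},{"dx":0.2,"dy":-1.8,"dz":-4.4,"roll":0}]'|sed -n 1,4p
python3 - <<'E'
from h import *
s,M=goto(None,RZ@[0,1,0]); print(inv(s['eef_pos']).round(1)); look('w10')
E
```

```text
clock: 21.1
eef_pos: [0.5978, 0.1076, 0.1957]
eef_rot: [0.128, 3.139, 0.0]
contact_force: [-0.2, 0.4, -0.7]
roll units -0.027
t 21.1 tcp [0.5978 0.1076 0.1957] x [-0.997  0.082 -0.   ] y [0.082 0.997 0.   ] z [ 0.  0. -1.] F [-0.17  0.44 -0.71] grip 0.0003 0.0
[-16.6 194.5 195.7]
win [421. 273.]
269 218 [(np.float64(14.0), np.float64(11.7)), (np.float64(-11.2), np.float64(-14.0))]
267 217 [(np.float64(14.0), np.float64(11.0)), (np.float64(3.7), np.float64(-4.7)), (np.float64(-11.2), np.float64(-14.0))]
265 217 [(np.float64(14.0), np.float64(11.0)), (np.float64(-2.2), np.float64(-4.7)), (np.float64(-11.2), np.float64(-14.0))]
263 218 [(np.float64(14.0), np.float64(11.2)), (np.float64(-2.2), np.float64(-4.7)), (np.float64(-11.2), np.float64(-14.0))]
261 216 [(np.float64(14.0), np.float64(11.2)), (np.float64(-1.8), np.float64(-4.8)), (np.float64(-11.0), np.float64(-14.0))]
259 212 [(np.float64(14.0), np.float64(11.2)), (np.float64(4.0), np.float64(-14.0))]
257 216 [(np.float64(14.0), np.float64(11.7)), (np.float64(-10.8), np.float64(-14.0))]
```

The window shows the 4 with its middle bar at -3.45 mm, so the wheel reads about 4.15 and needs about 0.85 digit, or 4 strokes. I return for three.

```bash
python3 -m handwheel '[{"dx":0.8,"dy":0.9,"dz":0,"roll":0},{"dx":1.5,"dy":1.8,"dz":1,"roll":0},{"dx":1.5,"dy":1.8,"dz":2.5,"roll":0},{"dx":1.3,"dy":1.8,"dz":3.8,"roll":0},{"dx":0.3,"dy":1.8,"dz":4.05,"roll":0},{"dx":0.1,"dy":1.8,"dz":4.05,"roll":0},{"dx":0.1,"dy":1.8,"dz":4.05,"roll":0},{"dx":0.1,"dy":1.8,"dz":4.05,"roll":0}]'|sed -n 1,4p
python3 - <<'E'
from h import *
s,M=goto((.606,.1523,.0862),RZ@[0,1,0]); print(inv(s['eef_pos']).round(1))
E
```

```text
clock: 21.95
eef_pos: [0.5985, 0.1532, 0.0944]
eef_rot: [-0.127, -3.139, -0.0]
contact_force: [-0.5, -0.4, -0.1]
d units [-0.3   -0.011  0.33 ]
roll units -0.016
t 21.95 tcp [0.5985 0.1532 0.0944] x [-0.997  0.081  0.   ] y [0.081 0.997 0.   ] z [-0.  0. -1.] F [-0.5  -0.39 -0.06] grip 0.0006 0.0
[-19.5 240.1  94.4]
```

```bash
python3 -m handwheel '[{"dx":-0.25,"dy":0,"dz":0,"roll":0},{"dx":-0.45,"dy":0,"dz":0.04,"roll":0},{"dx":-0.45,"dy":0,"dz":0.16,"roll":0},{"dx":-0.45,"dy":0,"dz":0.18,"roll":0},{"dx":-0.41,"dy":0,"dz":0.22,"roll":0},{"dx":-0.35,"dy":0,"dz":0.28,"roll":0},{"dx":-0.3,"dy":0,"dz":0.33,"roll":0},{"dx":-0.3,"dy":0,"dz":0.33,"roll":0}]'|sed -n 2,4p; python3 -m handwheel '[{"dx":0.1,"dy":0,"dz":-0.1,"roll":0},{"dx":0.05,"dy":0,"dz":-0.3,"roll":0},{"dx":-0.14,"dy":0,"dz":-0.3,"roll":0},{"dx":-0.15,"dy":0,"dz":-0.17,"roll":0},{"dx":-0.15,"dy":0,"dz":-0.155,"roll":0},{"dx":-0.1,"dy":0,"dz":-0.1,"roll":0},{"dx":-0.05,"dy":0,"dz":-0.05,"roll":0},{"dx":0,"dy":0,"dz":0,"roll":0}]'|sed -n 2,4p; python3 -m handwheel '[{"dx":0.1,"dy":0,"dz":-0.1,"roll":0},{"dx":0.05,"dy":0,"dz":-0.3,"roll":0},{"dx":-0.14,"dy":0,"dz":-0.3,"roll":0},{"dx":-0.15,"dy":0,"dz":-0.17,"roll":0},{"dx":-0.15,"dy":0,"dz":-0.155,"roll":0},{"dx":-0.1,"dy":0,"dz":-0.1,"roll":0},{"dx":-0.05,"dy":0,"dz":-0.05,"roll":0},{"dx":0,"dy":0,"dz":0,"roll":0}]'|sed -n 2,4p; python3 -m handwheel '[{"dx":0.4,"dy":0,"dz":-0.2,"roll":0},{"dx":0.6,"dy":0,"dz":-1.5,"roll":0},{"dx":0.4,"dy":-0.9,"dz":-3.2,"roll":0},{"dx":0.2,"dy":-1.8,"dz":-4.4,"roll":0},{"dx":0.2,"dy":-1.8,"dz":-4.4,"roll":0},{"dx":0.2,"dy":-1.8,"dz":-4.4,"roll":0}]'|sed -n 1,4p
python3 - <<'E'
from h import *
s,M=goto(None,RZ@[0,1,0]); print(inv(s['eef_pos']).round(1)); look('w11')
E
```

```text
eef_pos: [0.6063, 0.1523, 0.0862]
eef_rot: [0.127, 3.139, 0.0]
contact_force: [-1.9, 1.3, 4.8]
eef_pos: [0.607, 0.1523, 0.0868]
eef_rot: [0.127, 3.138, 0.0]
contact_force: [-1.7, -0.2, 2.7]
eef_pos: [0.607, 0.1523, 0.0868]
eef_rot: [0.127, 3.138, 0.0]
contact_force: [-2.6, -0.2, 3.0]
clock: 24.95
eef_pos: [0.5976, 0.1076, 0.1963]
eef_rot: [0.128, 3.138, 0.0]
contact_force: [0.3, -0.6, -0.2]
roll units -0.026
t 24.95 tcp [0.5976 0.1076 0.1963] x [-0.997  0.082 -0.   ] y [0.082 0.997 0.   ] z [ 0.001  0.    -1.   ] F [ 0.32 -0.58 -0.24] grip 0.0003 0.0
[-16.8 194.6 196.3]
win [421. 273.]
269 235 [(np.float64(14.0), np.float64(11.2)), (np.float64(-10.5), np.float64(-14.0))]
267 235 [(np.float64(14.0), np.float64(1.7)), (np.float64(-3.0), np.float64(-5.3)), (np.float64(-10.3), np.float64(-14.0))]
265 235 [(np.float64(14.0), np.float64(8.7)), (np.float64(4.2), np.float64(1.7)), (np.float64(-3.0), np.float64(-5.5)), (np.float64(-10.3), np.float64(-14.0))]
263 236 [(np.float64(14.0), np.float64(8.8)), (np.float64(4.0), np.float64(1.7)), (np.float64(-3.2), np.float64(-5.3)), (np.float64(-10.3), np.float64(-14.0))]
261 234 [(np.float64(14.0), np.float64(8.8)), (np.float64(4.0), np.float64(1.5)), (np.float64(-2.7), np.float64(-5.5)), (np.float64(-10.3), np.float64(-14.0))]
259 234 [(np.float64(14.0), np.float64(8.8)), (np.float64(3.8), np.float64(-5.2)), (np.float64(-10.3), np.float64(-14.0))]
257 236 [(np.float64(14.0), np.float64(11.3)), (np.float64(-10.3), np.float64(-14.0))]
```

It now shows a 5: the bars are at 10, 2.9 and -4.2 mm, so the middle is about 2.5 mm (0.09 rad) above the window's centre. That is inside the band, but one half stroke would centre it.

```bash
python3 -m handwheel '[{"dx":0.8,"dy":0.9,"dz":0,"roll":0},{"dx":1.5,"dy":1.8,"dz":1,"roll":0},{"dx":1.5,"dy":1.8,"dz":2.5,"roll":0},{"dx":1.3,"dy":1.8,"dz":3.8,"roll":0},{"dx":0.3,"dy":1.8,"dz":4.05,"roll":0},{"dx":0.1,"dy":1.8,"dz":4.05,"roll":0},{"dx":0.1,"dy":1.8,"dz":4.05,"roll":0},{"dx":0.1,"dy":1.8,"dz":4.05,"roll":0}]'|sed -n 1,4p
python3 - <<'E'
from h import *
s,M=goto((.606,.1523,.0862),RZ@[0,1,0]); print(inv(s['eef_pos']).round(1))
E
```

```text
clock: 25.8
eef_pos: [0.5985, 0.1532, 0.0949]
eef_rot: [-0.127, -3.139, 0.0]
contact_force: [0.0, -0.2, 0.2]
d units [-0.303 -0.01   0.35 ]
roll units -0.016
t 25.8 tcp [0.5985 0.1532 0.0949] x [-0.997  0.081  0.   ] y [ 0.081  0.997 -0.   ] z [-0. -0. -1.] F [ 0.01 -0.19  0.22] grip 0.0005 0.0
[-19.5 240.1  94.9]
```

```bash
python3 -m handwheel '[{"dx":-0.25,"dy":0,"dz":0,"roll":0},{"dx":-0.37,"dy":0,"dz":0.1,"roll":0},{"dx":-0.37,"dy":0,"dz":0.22,"roll":0},{"dx":-0.37,"dy":0,"dz":0.27,"roll":0},{"dx":-0.33,"dy":0,"dz":0.31,"roll":0},{"dx":-0.3,"dy":0,"dz":0.34,"roll":0},{"dx":-0.3,"dy":0,"dz":0.34,"roll":0}]'|sed -n 2,4p; python3 -m handwheel '[{"dx":0.3,"dy":0,"dz":-0.3,"roll":0},{"dx":0.6,"dy":0,"dz":-1.5,"roll":0},{"dx":0.4,"dy":-0.9,"dz":-3.2,"roll":0},{"dx":0.2,"dy":-1.8,"dz":-4.4,"roll":0},{"dx":0.2,"dy":-1.8,"dz":-4.4,"roll":0},{"dx":0.2,"dy":-1.8,"dz":-4.4,"roll":0}]'|sed -n 1,4p
python3 - <<'E'
from h import *
s,M=goto(None,RZ@[0,1,0]); print(inv(s['eef_pos']).round(1)); look('w12')
a=viewer.get_image('top'); b=cv2.imread('pics/top0.png')
print(np.abs(a[200:300,225:340].astype(int)-b[200:300,225:340]).max(2).__gt__(40).nonzero()[1].__add__(225)[:40].tolist())
E
```

```text
eef_pos: [0.6063, 0.1523, 0.0865]
eef_rot: [0.127, 3.139, 0.0]
contact_force: [-0.7, 0.3, 3.2]
clock: 27.1
eef_pos: [0.5977, 0.1076, 0.197]
eef_rot: [0.128, 3.138, 0.0]
contact_force: [0.5, -0.3, -0.0]
roll units -0.027
t 27.1 tcp [0.5977 0.1076 0.197 ] x [-0.997  0.082 -0.001] y [0.082 0.997 0.   ] z [ 0.001  0.    -1.   ] F [ 0.49 -0.33 -0.02] grip 0.0006 0.0
[-16.7 194.6 197. ]
win [421. 273.]
269 225 [(np.float64(14.0), np.float64(11.8)), (np.float64(-11.2), np.float64(-14.0))]
267 222 [(np.float64(14.0), np.float64(11.8)), (np.float64(8.2), np.float64(-1.0)), (np.float64(-5.8), np.float64(-8.0)), (np.float64(-11.2), np.float64(-14.0))]
265 223 [(np.float64(14.0), np.float64(11.8)), (np.float64(8.3), np.float64(5.8)), (np.float64(1.3), np.float64(-1.0)), (np.float64(-5.7), np.float64(-8.0)), (np.float64(-11.2), np.float64(-14.0))]
263 227 [(np.float64(14.0), np.float64(11.7)), (np.float64(8.3), np.float64(5.8)), (np.float64(1.3), np.float64(-1.0)), (np.float64(-5.7), np.float64(-8.0)), (np.float64(-11.2), np.float64(-14.0))]
261 223 [(np.float64(14.0), np.float64(11.8)), (np.float64(8.2), np.float64(5.8)), (np.float64(1.3), np.float64(-1.3)), (np.float64(-5.5), np.float64(-7.8)), (np.float64(-11.2), np.float64(-14.0))]
259 222 [(np.float64(14.0), np.float64(11.7)), (np.float64(8.2), np.float64(6.2)), (np.float64(1.2), np.float64(-7.8)), (np.float64(-11.2), np.float64(-14.0))]
257 227 [(np.float64(14.0), np.float64(11.7)), (np.float64(-11.2), np.float64(-14.0))]
[225, 225, 225, 226, 227, 225, 226, 227, 225, 226, 227, 228, 225, 226, 227, 228, 225, 226, 227, 228, 225, 226, 227, 228, 225, 226, 227, 228, 225, 226, 227, 228, 226, 227, 228, 225, 226, 227, 228, 225]
```

The 5 is centred, with its bars at 7.05, 0.15 and -6.9 mm in a window running from 11.8 to -11.2 mm. The gripper hangs free and the beaker has not been touched since release, so I hand in.

```bash
python3 -m handwheel '[{"dx":0,"dy":0,"dz":0,"roll":0},{"dx":0,"dy":0,"dz":0,"roll":0}]'|sed -n 1,4p; python3 -c "
from cell import workorder
print(workorder.close_job())"
```

```text
clock: 27.4
eef_pos: [0.5975, 0.1082, 0.1954]
eef_rot: [-0.126, -3.138, 0.0]
contact_force: [0.3, 0.3, 0.2]
the job is handed in; nothing more can be done
None
```

I handed the job in at 27.4 s, with no verdict returned: the beaker was in the middle of the red ring when I last looked (just after letting go), the digit 5 is centred in its window, and the gripper is clear of everything; the gripper body pressed on the guard rim once, up to 32 N upward and 26 N sideways (about 42 N combined, against the 40 N limit).

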